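Stack the small-parts cases into a square pile

TASK

Clear the red bearing cup off the grey parts case and stand it upright in the grey tray. Then stack the orange case flat on the grey case and the blue case flat on the orange one, all three lined up lengthwise with their edges flush, as one square pile. Leave the grey case where it lies and do not disturb the bottle, the jar and the driver.

Things in the scene. Friction and masses are not known exactly. Their poses are not given: they have to be found in the camera images.
- grey_case_centre (a point): Centre (half-way up) of the grey slim small-parts case, a rigid closed box 80 mm long (its x axis), 50 mm wide (y) and 22 mm thick (z), with coloured sides and rim and a clear window in the top; it lies flat and loose on the bench, about 250 g, its underside at height 0. It is the bottom of the pile.
- orange_case_centre (a point): Centre of the orange slim small-parts case, a rigid closed box 80 mm long (its x axis), 50 mm wide (y) and 22 mm thick (z), with coloured sides and rim and a clear window in the top; about 90 g. It starts lying in one of the two slots of the sloped rack, tilted 30 degrees, its x axis pointing up the slope, its z axis square to the slope. All three cases have the same size and are symmetric, so either end may be turned forward.
- blue_case_centre (a point): Centre of the blue slim small-parts case, a rigid closed box 80 mm long (its x axis), 50 mm wide (y) and 22 mm thick (z), with coloured sides and rim and a clear window in the top; about 90 g; it starts in the other slot of the rack, tilted in the same way.
- rack: Fixed green sheet-steel rack, 116 mm deep, 176 mm wide, 90 mm high; origin at the centre of its foot on the bench. Its bed slopes 30 degrees, low at its -x side (towards the robot), rising to its +x. Two slots, 100 mm apart along its y, each hold a case with its length along the slope. A lip along the low edge stands 12 mm above the underside of the cases.
- slot_a (a point): Point in the slot at the rack's +y side, 55 mm above the bench, where the underside centre of a case lies. The case rests on a rubber rib 30 mm wide and 10 mm high, so its long sides overhang the rib by 10 mm and are free for fingers (50 mm between the cases). Axes are those of the rack.
- slot_b (a point): The same point of the slot at the rack's -y side.
- cup_centre (a point): Centre (half-way up) of the red bearing cup, 30 mm high, about 90 g: a flange 42 mm across and 7 mm high at the foot, above it a round body 35 mm across, to be gripped there; steel ring and black seal on top. z axis up. It starts standing on the grey case.
- tray_in (a point): Centre of the inner floor (4 mm above the bench) of the fixed, empty grey open tray, outside 210 mm (its x) by 160 mm (its y), 40 mm high, walls 4 mm.
- lube_bottle: Bystander: black bottle with blue label, 42 mm across, 115 mm high; origin at the centre of its underside.
- grease_jar: Bystander: white jar with red lid, 52 mm across, 48 mm high; origin at the centre of its underside.
- hex_driver: Bystander: driver with a green handle lying on the bench, 120 mm long along its x axis, 13 mm high; origin on the bench under its middle.

How it is judged:
On the way, in this order (a step that is already met when the one before it is completed fails the run):
1. the red cup stands upright in the tray (x of cup_centre in the frame of tray_in between -0.085 and 0.085 m and y of cup_centre in the frame of tray_in between -0.06 and 0.06 m and z of cup_centre in the frame of tray_in between 0.01 and 0.02 m and angle between cup_centre's own z axis and vertical below 0.15 rad), for 0.2 s.
2. the orange case lies flat and square on the grey case (x of orange_case_centre in the frame of grey_case_centre between -0.005 and 0.005 m and y of orange_case_centre in the frame of grey_case_centre between -0.005 and 0.005 m and z of orange_case_centre in the frame of grey_case_centre between 0.019 and 0.025 m and angle between the x axis of orange_case_centre and the x axis of grey_case_centre, either way round below 0.09 rad and angle between orange_case_centre's own z axis and vertical below 0.06 rad), for 0.2 s.
3. the blue case lies flat and square on the orange case (x of blue_case_centre in the frame of orange_case_centre between -0.005 and 0.005 m and y of blue_case_centre in the frame of orange_case_centre between -0.005 and 0.005 m and z of blue_case_centre in the frame of orange_case_centre between 0.019 and 0.025 m and angle between the x axis of blue_case_centre and the x axis of orange_case_centre, either way round below 0.09 rad and angle between blue_case_centre's own z axis and vertical below 0.06 rad), for 0.2 s.
At the end, for the whole second after the job is handed in: The cup stands upright in the tray. The orange case lies on the grey one and the blue on the orange, each centred on the one below within 5 mm along its length and along its width, lengthwise axes aligned within 5 degrees, all flat (within 3.4 degrees) and at rest (all of step 1 and all of step 2 and all of step 3 and angle between grey_case_centre's own z axis and vertical below 0.06 rad and linear speed of each of cup, orange_case, blue_case, grey_case below 0.01 m/s); the robot touches nothing.
It fails at once if the bottle is moved more than 30 mm (distance of lube_bottle from where it was at the start of the episode above 0.03 m).
It fails at once if the jar is moved more than 30 mm (distance of grease_jar from where it was at the start of the episode above 0.03 m).
It fails at once if the driver is moved more than 30 mm (distance of hex_driver from where it was at the start of the episode above 0.03 m).
It fails at once if the grey case is moved more than 30 mm (distance of grey_case_centre from where it was at the start of the episode above 0.03 m).
It also fails if it takes over 64 s, if anything falls off the work surface, if the arm or the gripper's body presses on something with over 40 N, if the wrist force passes 120 N, or if a joint passes its speed limit or range.

ROBOT

A 7-joint arm with a two-finger parallel gripper is mounted at the origin on the work surface. World frame = base frame: x ahead of the robot, y to its left, z up, the work surface at z = 0. Lengths are in m, angles in rad, forces in N, time in s.
With the tool pointing down it reaches from about 0.35 to 0.9 m from the base axis. Payload 8.1 kg.
Tool frame: the origin (TCP) lies at the centre of the arm's flange, where the gripper is bolted on; the fingertips stand 178 mm ahead of it and the grasp point (between the pads) lies 159 mm ahead of it; x points along the fingers, z is the direction in which the jaws open and shut, and the axes are right-handed (so a half turn about x gives the same grasp; the last joint's range is limited). The gripper opens to 92 mm and grips with 3 to 60 N. Pads are 19 mm wide; open, the fingers measure 130 mm over their backs; the gripper's body (75 mm by 190 mm) begins 47 mm behind the grasp point.
Start: joints at [1.089, 0.434, 0.025, 1.573, -0.012, 1.134, -0.075], TCP at [0.231, -0.581, 0.405] pointing down, gripper open.
Joint ranges: [-2.62, 2.62], [-0.44, 2.09], [-1.27, 1.32], [0.08, 2.57], [-1.32, 4.46], [0.12, 2], [-2.74, 2.74]. Speed limits (rad/s): [2.22, 2.22, 3.01, 3.01, 3.14, 3.14, 3.14].

INTERFACE

Orientations are given as a rotation vector (axis times angle).
In Python, from cell import arm, get_image, search_frame, pinpoint gives the robot as it stands.
- The arm moves only by the tool arm_command, never from a script. Its argument "motion" is a list of rows, each a list of 7 numbers: the finger opening in mm, from 0 to 91.8, then the shift along the tool's x, y, z in mm, then the turn, a rotation vector about the tool's x, y, z in degrees. In form: [[fingers, x, y, z, ax, ay, az], ...]. A call has 1 to 5 rows; each row shifts and turns the commanded pose from where the row before left it, along the tool's axes as they then stand; what a row does not reach is not made up. A row lasts 1/8 s, in which the tool goes at most 62.5 mm and 10.7 degrees, less where a joint would pass 70% of its speed; a pose out of reach is approached as far as the arm can. A call with a gripper value outside its range is refused whole. The fingers move at their own pace and stop on an object; "newtons" is the grip in N (left out, the last holds). Time passes only in rows, so rows that do not move let the fingers close. It gives the time, the measured TCP pose, the force and the opening at its end, in the units of the state.
- arm.observe(): the state, without advancing time (a new reading comes with each control period).
- get_image(name): name is "scene" or "top"; returns a dict with "frame" (420x560x3 uint8, red, green, blue), "range_z" (420x560 float32, m along the optical axis (not along the pixel's ray), 0 where there is no reading), "K" (3x3 intrinsics, pixels), "distortion" ([k1, k2, p1, p2, k3] as OpenCV has them; the pictures are not rectified), "origin" and "rotation" of the camera in the world. Camera axes: x right, y down, z forward; pixel columns grow to the right and rows downward; lengths in m; the calibration is good to about 2 mm. A picture is of the moment at which its call begins.
- arm.sign_off(): hands the job in, once; it reports no verdict.
Trained networks look in the newest picture that a camera, given by its name, has taken for a name from the list of things; names that differ only in an ending like _2 or _b are one class to them, and where a whole thing is asked for, a point or a joint stands for the part that bears it (a point fixed in the world has none). Each returns a list of dicts, best first, with "p" (0 to 1); they miss things now and then, are a little off and sometimes report something else, mostly with a low value. They report only what shows in the picture. A call takes as long as a camera call.
- search_frame(camera, target): "point" ([x, y, z] in m, in world coordinates, good to about 4 mm: the middle of the surface that is visible of it).
- pinpoint(camera, target): "point" ([x, y, z] in m, in world coordinates, good to about 4 mm: a listed point, or the origin of a listed thing).
The state is a dict: "clock": time; "joints": joint angles; "dq": joint speeds; "joint_efforts": joint torques, N m; "position": TCP position; "ee_rot": TCP orientation; "force": force on the tool from outside, world axes, zero at the start; "ft_torque": the same for the moment, N m; "width": opening from 0.0 (shut) to 1.0 (fully open).
Only numpy, scipy, OpenCV 4.12 (cv2) and the standard library are available. Lean on these libraries where they do the work, as an engineer would, in place of code of your own. Each camera call takes 0.05 s, during which the arm holds its last target. There are 200 camera calls.

## Working session

There is one attempt and no reset: what is moved stays moved. The work goes in short steps, Python scripts to look and compute and a tool call to move; the robot and the scene stay as the last step left them, time stands still between calls to the robot, and variables do not carry over. Pictures are saved under pics/ and viewed, about 8 in all and at most 12, crops included, and the job is handed in when it is done.

Besides the shell and the picture viewer there is one more tool, called after ">>>" by a JSON object that holds its "name" and its "arguments". arm_command: Moves the arm, as the interface text tells. Its arguments: {"type":"object","properties":{"motion":{"type":"array"},"newtons":{"type":"number"}},"required":["motion"]}

```bash
ls; mkdir -p pics; cat > h.py <<'E'
import numpy as np, cv2
from scipy.spatial.transform import Rotation as R
from cell import arm, get_image, search_frame, pinpoint
def cloud(im):
    K=np.array(im["K"]);d=np.array(im["distortion"]);z=im["range_z"];h,w=z.shape
    u,v=np.meshgrid(np.arange(w),np.arange(h))
    p=cv2.undistortPoints(np.stack([u,v],-1).reshape(-1,1,2).astype(np.float64),K,d).reshape(h,w,2)
    c=np.dstack([p[...,0]*z,p[...,1]*z,z])
    return c@np.array(im["rotation"]).T+np.array(im["origin"])
def save(im,n,crop=None,s=1):
    f=im["frame"][...,::-1]
    if crop: f=f[crop[0]:crop[1],crop[2]:crop[3]]
    cv2.imwrite("pics/"+n,cv2.resize(f,None,fx=s,fy=s,interpolation=cv2.INTER_CUBIC))
E
python3 - <<'E'
from h import *
print(arm.observe())
ims=[get_image(n) for n in("scene","top")]
for n,im in zip(("scene","top"),ims): print(n,im["origin"],np.round(im["rotation"],3).tolist(),np.round(im["K"],1).tolist())
cv2.imwrite("pics/both0.png",cv2.resize(np.vstack([i["frame"][...,::-1] for i in ims]),None,fx=.7,fy=.7))
save(ims[0],"s0.png",s=1.4);save(ims[1],"t0.png",s=1.4)
for t in["grey_case_centre","orange_case_centre","blue_case_centre","rack","slot_a","slot_b","cup_centre","tray_in","lube_bottle","grease_jar","hex_driver"]:
    for c in("scene","top"):
        print(t,c,[(np.round(r["point"],3).tolist(),round(r["p"],2)) for r in pinpoint(c,t)[:2]])
E
```

```text
pics
{'clock': 0.0, 'joints': array([ 1.08940772,  0.43522937,  0.02498457,  1.5740859 , -0.01157168,
        1.13398455, -0.07511697]), 'dq': array([ 2.33696542e-03,  2.98784005e-04, -9.28581796e-05,  3.96423016e-04,
        1.67833783e-04, -4.06036825e-04, -1.31679582e-04]), 'joint_efforts': array([-1.74789857e-04, -6.67858815e+01,  9.84864347e-01, -3.14461613e+01,
       -6.05223561e-02,  4.29577637e-02,  1.71729807e-04]), 'position': array([ 0.23099986, -0.58050288,  0.40394526]), 'ee_rot': array([ 0.92666018,  1.36630703, -0.92545747]), 'force': array([0.32495183, 0.47203305, 0.20562754]), 'ft_torque': array([ 0.00037519, -0.03162842, -0.01451276]), 'width': 0.9993401755615073}
scene [ 1.28544584 -0.18251899  0.95131616] [-1.988, -1.571, 0.55] [[503.9, 0.0, 281.6], [0.0, 503.9, 212.3], [0.0, 0.0, 1.0]]
top [3.71888756e-01 6.64640247e-04 1.08763848e+00] [-2.109, 2.113, -0.233] [[538.9, 0.0, 287.0], [0.0, 538.9, 208.7], [0.0, 0.0, 1.0]]
grey_case_centre scene [([0.571, -0.007, 0.01], 0.69)]
grey_case_centre top [([0.566, -0.012, 0.008], 0.96)]
orange_case_centre scene [([0.52, 0.2
[... 437 characters left out ...]
59)]
slot_b scene [([0.522, 0.199, 0.058], 0.78), ([0.518, 0.296, 0.056], 0.57)]
slot_b top [([0.526, 0.2, 0.057], 0.94), ([0.516, 0.298, 0.052], 0.59)]
cup_centre scene [([0.747, -0.055, -0.001], 0.56), ([0.568, -0.002, 0.04], 0.55)]
cup_centre top [([0.564, -0.009, 0.034], 0.81)]
tray_in scene [([0.561, -0.232, 0.005], 0.73)]
tray_in top [([0.561, -0.234, 0.006], 0.82)]
lube_bottle scene [([0.746, 0.066, -0.002], 0.75)]
lube_bottle top [([0.742, 0.065, -0.001], 0.63)]
grease_jar scene [([0.747, -0.058, 0.0], 0.92)]
grease_jar top [([0.75, -0.063, 0.008], 0.83), ([0.567, -0.01, 0.008], 0.49)]
hex_driver scene [([0.421, -0.042, -0.003], 0.47)]
hex_driver top [([0.423, -0.045, -0.001], 0.87)]
```

```bash
sed -i 's/np.array(im\["rotation"\]).T/R.from_rotvec(im["rotation"]).as_matrix().T/' h.py
cat >> h.py <<'E'
def rect(pts):  # xy footprint by min-area rectangle, outliers trimmed
    (c,wh,a)=cv2.minAreaRect((pts[:,:2]*1000).astype(np.float32)); return np.round(c,1),np.round(wh,1),round(a,1)
E
python3 - <<'E'
from h import *
for n in("top","scene"):
    im=get_image(n);P=cloud(im);z=P[...,2];hsv=cv2.cvtColor(im["frame"],cv2.COLOR_RGB2HSV)
    ok=im["range_z"]>0
    near=lambda x,y,r: ok&(np.hypot(P[...,0]-x,P[...,1]-y)<r)
    print(n,"bench z",np.median(z[near(.35,.1,.03)]))
    g=near(.567,-.008,.065)&(z>.012)&(z<.028); g=cv2.morphologyEx(g.astype(np.uint8),cv2.MORPH_OPEN,np.ones((3,3)))>0
    print("grey",g.sum(),rect(P[g]),np.median(z[g]))
    c=near(.565,-.008,.05)&(z>.045); print("cup",c.sum(),cv2.minEnclosingCircle((P[c][:,:2]*1000).astype(np.float32)),P[c].mean(0),np.percentile(z[c],90))
    for nm,x,y in(("or",.52,.202),("bl",.513,.301)):
        s=near(x,y,.055)&(hsv[...,1]>60)&(z>.04)
        hh=hsv[...,0]; s&=(hh<22) if nm=="or" else (hh>95)&(hh<130)
        q=P[s]; m=q.mean(0); u,sv,vt=np.linalg.svd(q-m,full_matrices=False); print(nm,len(q),m,q.min(0),q.max(0),vt.round(3).tolist())
E
```

```text
top bench z 0.0009278007099366992
grey 634 (array([570.3,  -6.1]), array([50.4, 80.9]), 69.9) 0.022141699581747054
cup 262 ((567.666015625, -7.995492458343506), 17.87154197692871) [ 0.56714125 -0.00800116  0.05278513] 0.05510165289407938
or 722 [0.51910125 0.20145753 0.07447449] [0.476234   0.17459909 0.04112432] [0.56101305 0.23759292 0.09950613] [[-0.9, -0.067, -0.431], [-0.071, 0.997, -0.006], [-0.43, -0.026, 0.902]]
bl 1165 [0.51067203 0.30151951 0.07413846] [0.46923829 0.27308807 0.04003907] [0.55511646 0.34239871 0.09876997] [[-0.901, -0.059, -0.43], [-0.044, 0.998, -0.044], [0.432, -0.021, -0.902]]
scene bench z -0.0007947659597176693
grey 346 (array([572.5,  -5.6]), array([50.5, 84.1]), 70.6) 0.020332197852053313
cup 161 ((569.7518310546875, -7.105509281158447), 18.717082977294922) [ 0.57156909 -0.00796691  0.05091035] 0.05340488922743203
or 450 [0.53122752 0.19892773 0.07547847] [0.47607555 0.17546251 0.04079929] [0.56118777 0.23210222 0.09634394] [[0.889, 0.209, 0.407], [-0.253, 0.966, 0.056], [-0.382, -0.153, 0.912]]
bl 496 [0.52182929 0.29764445 0.07504426] [0.46847977 0.27345963 0.04139788] [0.55573406 0.33081607 0.09611985] [[0.896, 0.188, 0.401], [-0.238, 0.968, 0.079], [-0.374, -0.167, 0.913]]
```

View pics/t0.png

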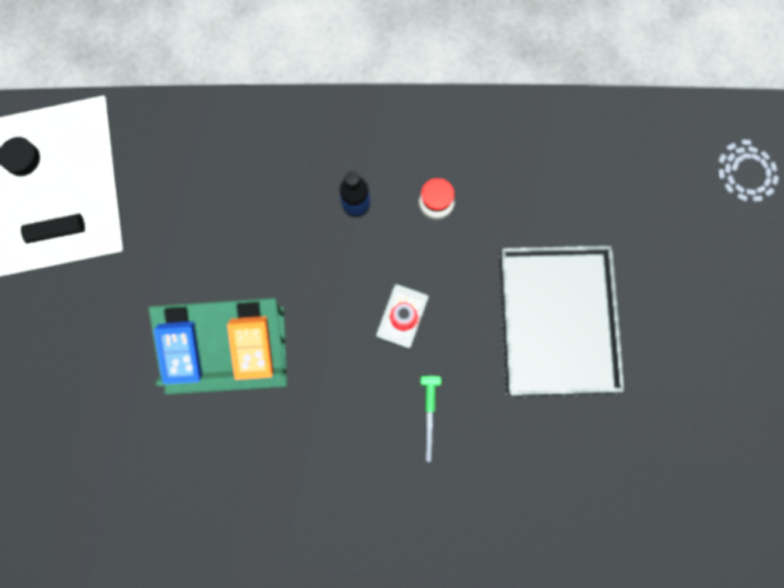

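View pics/s0.png

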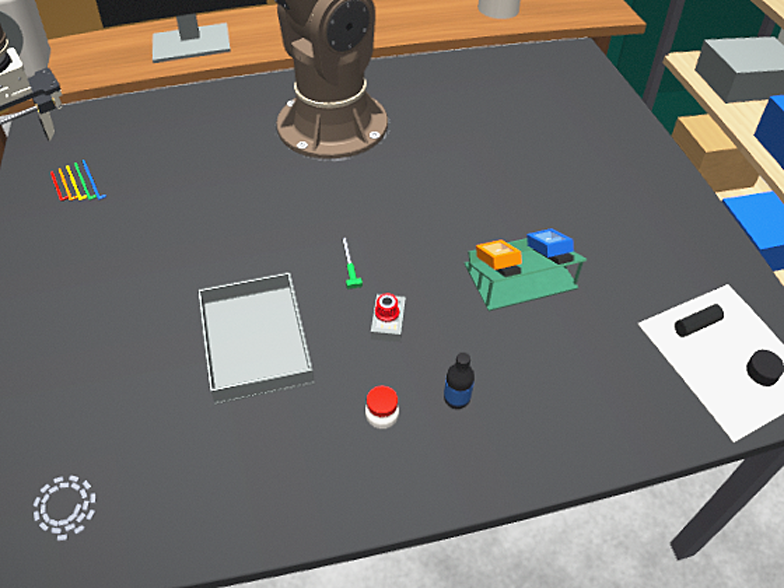

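The top view shows grey case + cup at about (403,317) and the rack at (218,345), with blue on the left and orange on the right. The tray is at (562,320), the bottle at (355,195), the jar at (437,197) and the driver at (430,420). The scene view agrees with this, and the space above the cases is clear. Next is a planner that turns grasp targets into tool-axis rows.

```bash
cat >> h.py <<'E'
def Rt(yaw,tilt=0.):  # fingers down (tilted forward along yaw by tilt), jaws along the yawed y; degrees
    M=R.from_euler('zy',[yaw,-tilt],degrees=True).as_matrix(); return np.stack([-M[:,2],-M[:,0],M[:,1]],1)@np.diag([1,1,1])
def plan(wps,pose=None,vmax=58,amax=10):
    """wps: list of (fingers_mm, grasp xyz, Rt, lead) -> rows, 5 per line; from the measured pose"""
    o=arm.observe(); p=o["position"].copy(); r=R.from_rotvec(o["ee_rot"])
    if pose: p,r=np.array(pose[0]),R.from_rotvec(pose[1])
    rows=[]
    for f,g,M in wps:
        M=np.array(M); assert abs(np.linalg.det(M)-1)<1e-6
        a=[M,M@np.diag([1,-1,-1])]; M=min(a,key=lambda m:(r.inv()*R.from_matrix(m)).magnitude())
        t=np.array(g)-.159*M[:,0]; q=R.from_matrix(M)
        n=max(1,int(np.ceil(max(np.linalg.norm(t-p)*1000/vmax,np.degrees((r.inv()*q).magnitude())/amax))))
        for k in range(n):
            m=n-k; dr=(r.inv()*q).as_rotvec(degrees=True)/m; 
            # interpolate the grasp point, turn slowly
            gp=p+.159*r.as_matrix()[:,0]; gn=gp+(np.array(g)-gp)/m
            dr=np.round(dr,1); rn=r*R.from_rotvec(dr,degrees=True)
            s=np.round(r.inv().apply(gn-.159*rn.as_matrix()[:,0]-p)*1000,1)
            p=p+r.apply(s/1000); r=rn; rows.append([f]+s.tolist()+dr.tolist())
    for i in range(0,len(rows),5): print(str(rows[i:i+5]).replace(' ',''))
    print("end",p.round(4),r.as_rotvec().round(4)); return p,r
def now():
    o=arm.observe(); m=R.from_rotvec(o["ee_rot"]).as_matrix()
    print("t",round(o["clock"],2),"grasp",(o["position"]+.159*m[:,0]).round(4),"f",m[:,0].round(3),"jaw",m[:,2].round(3),"F",np.round(o["force"],1),"w",round(o["width"]*91.8,1),"q",o["joints"].round(2))
E
python3 - <<'E'
from h import *
now(); print(Rt(-20).round(2).tolist(), np.linalg.det(Rt(-20)), Rt(0,30).round(2).tolist())
plan([(70,[.567,-.0075,.13],Rt(-20)),(70,[.568,-.008,.085],Rt(-20))])
E
```

```text
t 1.3 grasp [ 0.2311 -0.5807  0.2457] f [-0. -0. -1.] jaw [ 0.37  -0.929  0.   ] F [0.  0.1 0.2] w 91.9 q [ 1.09  0.43  0.03  1.57 -0.01  1.13 -0.08]
[[0.0, -0.94, 0.34], [0.0, 0.34, 0.94], [-1.0, 0.0, 0.0]] 0.9999999999999998 [[0.5, -0.87, 0.0], [0.0, 0.0, 1.0], [-0.87, -0.5, 0.0]]
[[70,9.6,43.7,-34.0,3.5,0.0,0.0],[70,9.6,41.5,-36.6,3.5,0.0,0.0],[70,9.7,39.2,-39.1,3.5,0.0,0.0],[70,9.6,36.7,-41.4,3.5,0.0,0.0],[70,9.7,34.1,-43.6,3.5,0.0,0.0]]
[[70,9.6,31.4,-45.6,3.5,0.0,0.0],[70,9.7,28.6,-47.4,3.4,0.0,0.0],[70,9.6,25.7,-49.1,3.5,0.0,0.0],[70,9.7,22.7,-50.5,3.4,0.0,0.0],[70,9.6,19.6,-51.8,3.5,0.0,0.0]]
[[70,9.7,16.4,-52.9,3.4,0.0,0.0],[70,9.6,13.3,-53.7,3.5,0.0,0.0],[70,45.0,1.1,0.1,-0.0,0.0,0.0]]
end [ 0.568 -0.008  0.244] [ 1.4615  1.0233 -1.4616]
```

>>> {"name": "arm_command", "arguments": {"motion": [[70,9.5,43.5,-34,3.5,0,0],[70,9.5,41.5,-36.5,3.5,0,0],[70,9.5,39,-39,3.5,0,0],[70,9.5,36.5,-41.5,3.5,0,0],[70,9.5,34,-43.5,3.5,0,0]]}}

```text
clock: 1.92
position: [0.3711, -0.3408, 0.3572]
ee_rot: [1.157, 1.241, -1.156]
force: [1.1, 0.5, 0.7]
width: 0.76
```

>>> {"name": "arm_command", "arguments": {"motion": [[70,9.5,31.5,-45.5,3.5,0,0],[70,9.5,28.5,-47.5,3.5,0,0],[70,9.5,25.5,-49,3.5,0,0],[70,9.5,22.5,-50.5,3.5,0,0],[70,9.5,19.5,-52,3.5,0,0]]}}

```text
clock: 2.55
position: [0.5111, -0.1019, 0.3097]
ee_rot: [1.38, 1.088, -1.379]
force: [1.2, 0.1, -0.0]
width: 0.766
```

>>> {"name": "arm_command", "arguments": {"motion": [[70,9.5,16.5,-53,3.5,0,0],[70,9.5,13.5,-53.5,3.5,0,0],[70,0,0,0,0,0,0]]}}

```text
clock: 2.92
position: [0.5683, -0.003, 0.29]
ee_rot: [1.462, 1.026, -1.459]
force: [0.0, -1.1, -0.8]
width: 0.759
```

```bash
python3 - <<'E'
from h import *
now()
plan([(70,[.568,-.008,.08],Rt(-20)),(70,[.568,-.008,.050],Rt(-20))],vmax=30)
E
```

```text
t 2.92 grasp [ 0.5683 -0.0026  0.131 ] f [ 0.     0.002 -1.   ] jaw [-0.34  -0.94  -0.002] F [ 0.  -1.1 -0.8] w 69.6 q [-0.05  0.47 -0.05  1.84  0.03  0.83 -2.03]
[[70,25.5,0.8,2.4,0.0,-0.1,0.0],[70,25.5,0.7,2.6,0.1,-0.0,0.0],[70,30.0,0.1,-0.0,-0.0,-0.0,0.0]]
end [ 0.5681 -0.0082  0.209 ] [ 1.462   1.0242 -1.4616]
```

>>> {"name": "arm_command", "arguments": {"motion": [[70,25.5,1,2.5,0,0,0],[70,25.5,0.5,2.5,0,0,0],[70,30,0,0,0,0,0],[70,0,0,0,0,0,0]], "newtons": 20}}

```text
clock: 3.42
position: [0.5654, -0.0146, 0.2082]
ee_rot: [1.463, 1.022, -1.47]
force: [-0.3, -0.1, 0.9]
width: 0.758
```

>>> {"name": "arm_command", "arguments": {"motion": [[25,0,0,0,0,0,0],[25,0,0,0,0,0,0],[25,0,0,0,0,0,0],[25,0,0,0,0,0,0]], "newtons": 20}}

```text
clock: 3.92
position: [0.567, -0.0132, 0.2104]
ee_rot: [1.466, 1.02, -1.463]
force: [0.0, 2.0, 2.5]
width: 0.376
```

```bash
python3 - <<'E'
from h import *
now()
plan([(25,[.568,-.008,.12],Rt(-20)),(25,[.561,-.233,.11],Rt(-20)),(25,[.561,-.233,.034],Rt(-20))],vmax=50)
E
```

```text
t 3.92 grasp [ 0.5672 -0.0131  0.0514] f [ 0.002  0.    -1.   ] jaw [-0.347 -0.938 -0.001] F [0.  2.  2.5] w 34.5 q [-0.04  0.57 -0.04  1.91  0.04  0.66 -2.03]
[[25,-34.3,-0.5,-2.6,-0.1,-0.0,-0.0],[25,-34.3,-0.2,-2.8,-0.2,-0.1,-0.1],[25,2.0,14.1,42.8,0.0,0.0,0.0],[25,2.0,14.1,42.8,0.0,0.0,0.0],[25,2.0,14.1,42.7,0.0,0.0,0.0]]
[[25,2.1,14.0,42.8,0.0,0.0,0.0],[25,2.0,14.1,42.7,0.0,0.0,0.0],[25,38.0,-0.0,-0.0,0.0,0.0,0.0],[25,38.0,-0.0,-0.0,0.0,0.0,0.0]]
end [ 0.5611 -0.2329  0.193 ] [ 1.4605  1.0235 -1.4621]
```

>>> {"name": "arm_command", "arguments": {"motion": [[25,-34,0,0,0,0,0],[25,-34,0,0,0,0,0],[25,2,14,42,0,0,0],[25,2,14,42,0,0,0],[25,2,14,42,0,0,0]]}}

```text
clock: 4.55
position: [0.5619, -0.1476, 0.2718]
ee_rot: [1.465, 1.02, -1.465]
force: [0.7, -0.4, -1.1]
width: 0.368
```

>>> {"name": "arm_command", "arguments": {"motion": [[25,2,14,42,0,0,0],[25,2,14,42,0,0,0],[25,35,0,0,0,0,0],[25,0,0,0,0,0,0],[25,0,0,0,0,0,0]]}}

```text
clock: 5.18
position: [0.5597, -0.234, 0.2334]
ee_rot: [1.465, 1.021, -1.464]
force: [1.1, 0.8, -0.6]
width: 0.369
```

```bash
python3 - <<'E'
from h import *
now()
p=arm.observe()
for n in ("top","scene"):
    im=get_image(n);P=cloud(im);z=P[...,2];ok=im["range_z"]>0
    g=ok&(np.hypot(P[...,0]-.57,P[...,1]+.008)<.06)&(z>.012)&(z<.028)
    g=cv2.morphologyEx(g.astype(np.uint8),cv2.MORPH_OPEN,np.ones((3,3)))>0
    print(n,g.sum(),rect(P[g]),P[g].mean(0).round(4))
E
```

```text
t 5.17 grasp [ 0.5597 -0.234   0.0744] f [ 0.  0. -1.] jaw [-0.346 -0.938 -0.   ] F [ 1.1  0.8 -0.6] w 33.9 q [ 0.33  0.59 -0.03  1.79  0.02  0.76 -1.63]
top 988 (array([570.7,  -6.4]), array([50. , 81.7]), 70.0) [ 0.5695 -0.0059  0.0219]
scene 609 (array([572.2,  -5.4]), array([50.1, 84. ]), 70.3) [ 0.5736 -0.0058  0.0202]
```

>>> {"name": "arm_command", "arguments": {"motion": [[25,20,0,0,0,0,0],[25,20,0,0,0,0,0],[25,0,0,0,0,0,0],[60,0.5,0,0,0,0,0],[60,0,0,0,0,0,0]]}}

```text
clock: 5.9
position: [0.5597, -0.2348, 0.1933]
ee_rot: [1.466, 1.019, -1.464]
force: [-0.0, -0.1, 0.2]
width: 0.54
```

>>> {"name": "arm_command", "arguments": {"motion": [[60,0,0,0,0,0,0],[60,0,0,0,0,0,0],[60,-40,0,0,0,0,0],[60,-50,0,0,0,0,0],[60,0,0,0,0,0,0]]}}

```text
clock: 6.52
position: [0.5608, -0.2354, 0.2864]
ee_rot: [1.468, 1.014, -1.46]
force: [0.7, -0.6, -0.3]
width: 0.652
```

```bash
cat >> h.py <<'E'
def cases(im,names=("or","bl"),at={"or":(.519,.2015),"bl":(.511,.3015)}):
    P=cloud(im);z=P[...,2];ok=im["range_z"]>0;hsv=cv2.cvtColor(im["frame"],cv2.COLOR_RGB2HSV);hh=hsv[...,0]
    for nm in names:
        x,y=at[nm]; yaw=np.radians(4.5); u=np.array([np.cos(yaw),np.sin(yaw)]);
        d=P[...,:2]-np.array([x,y]); a=d@u; b=d@np.array([-u[1],u[0]])
        zt=.055+.022/np.cos(np.pi/6)+np.tan(np.pi/6)*a   # expected top surface height
        s=ok&(abs(a)<.06)&(abs(b)<.045)&(z>zt-.006)&(z<zt+.008)
        s=cv2.morphologyEx(s.astype(np.uint8),cv2.MORPH_OPEN,np.ones((3,3)))>0
        q=P[s]; L=cv2.solve(np.c_[q[:,:2],np.ones(len(q))],q[:,2:].astype(float),flags=cv2.DECOMP_SVD)[1].ravel()
        nrm=np.array([-L[0],-L[1],1]);nrm/=np.linalg.norm(nrm)
        ex=np.cross([-np.sin(yaw),np.cos(yaw),0],nrm); ex/=np.linalg.norm(ex); ey=np.cross(nrm,ex); m=q.mean(0)
        c2=np.c_[(q-m)@ex,(q-m)@ey]*1000; (c,wh,an)=cv2.minAreaRect(c2.astype(np.float32))
        ctr=m+(ex*c[0]+ey*c[1])/1000; print(nm,len(q),"top",ctr.round(4),"centre",(ctr-.011*nrm).round(4),"n",nrm.round(3),"wh",np.round(wh,1),"ang",round(an,1),"tilt",np.degrees(np.arccos(nrm[2])).round(1))
E
python3 - <<'E'
from h import *
now()
im=get_image("top");P=cloud(im);cases(im)
z=P[...,2];c=(np.hypot(P[...,0]-.561,P[...,1]+.234)<.05)&(z>.026); print("cup",c.sum(),P[c].mean(0).round(4),np.percentile(z[c],90).round(4))
save(im,"t1.png",(150,330,90,460),2)
cases(get_image("scene"))
E
```

```text
t 6.53 grasp [ 0.5619 -0.2357  0.1274] f [ 0.007 -0.002 -1.   ] jaw [-0.347 -0.938 -0.   ] F [ 0.7 -0.6 -0.3] w 59.8 q [ 0.33  0.52 -0.02  1.75  0.02  0.86 -1.63]
or 996 top [0.5125 0.2023 0.0744] centre [0.518  0.2026 0.0649] n [-0.496 -0.03   0.868] wh [51.5 82.3] ang 88.9 tilt 29.8
bl 910 top [0.5056 0.3017 0.0748] centre [0.5111 0.3022 0.0652] n [-0.494 -0.042  0.869] wh [52.  82.3] ang 89.3 tilt 29.7
cup 5705 [ 0.5537 -0.2235  0.4462] 0.5602
or 202 top [0.5143 0.2022 0.0735] centre [0.5198 0.2025 0.064 ] n [-0.501 -0.028  0.865] wh [83.8 51.7] ang 0.2 tilt 30.1
bl 202 top [0.5071 0.3019 0.0739] centre [0.5126 0.3022 0.0644] n [-0.502 -0.034  0.864] wh [84.7 53. ] ang 0.6 tilt 30.2
```

View pics/t1.png

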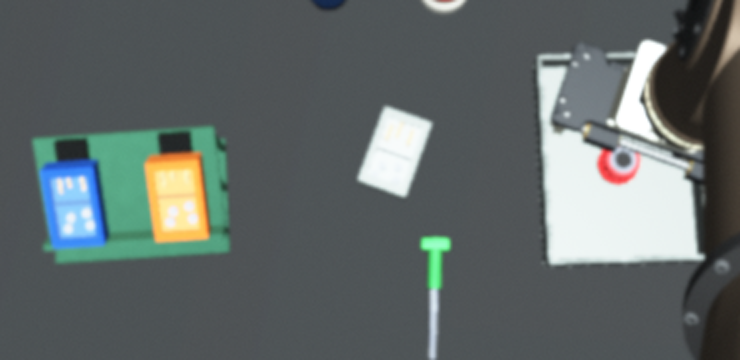

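The picture shows the cup upright in the tray at about (618,163). The grey case is clear at (395,152), and both cases are still in the rack at (72,203) and (177,197). Next is the orange case.

```bash
python3 - <<'E'
from h import *
M=Rt(4,30); n=-M[:,0]; c=np.array([.519,.2025,.0645]); print(n)
plan([(76,[.53,.0,.19],Rt(-8,15)),(76,c+.085*n,M)],vmax=55)
E
```

```text
[-0.5       -0.         0.8660254]
[[76,-13.1,-29.8,-39.9,-2.4,0.7,2.9],[76,-13.6,-27.3,-40.9,-2.5,0.7,2.9],[76,-14.0,-24.7,-41.6,-2.4,0.8,2.9],[76,-14.2,-22.2,-42.7,-2.5,0.7,2.9],[76,-14.2,-19.5,-43.3,-2.4,0.8,2.9]]
[[76,7.5,-26.8,-37.8,-2.4,0.1,3.0],[76,6.6,-25.6,-38.6,-2.4,0.1,3.0],[76,5.8,-24.3,-39.2,-2.4,0.1,3.0],[76,5.1,-22.8,-39.9,-2.4,0.1,3.0],[76,4.5,-21.4,-40.5,-2.4,0.1,3.0]]
end [0.3971 0.2025 0.2758] [ 1.3499  0.8371 -0.78  ]
```

```bash
sed -i "s/'zy'/'ZY'/" h.py; python3 - <<'E'
from h import *
M=Rt(4,30); n=-M[:,0]; c=np.array([.519,.2025,.0645]); print(n, M[:,2])
plan([(76,[.53,.0,.19],Rt(-8,15)),(76,c+.085*n,M)],vmax=55)
E
```

```text
[-0.49878203 -0.03487824  0.8660254 ] [-0.06975647  0.99756405  0.        ]
[[76,-13.1,-30.1,-41.0,-2.4,0.3,3.0],[76,-13.9,-27.6,-41.9,-2.5,0.3,3.0],[76,-14.7,-25.0,-42.8,-2.4,0.3,3.0],[76,-15.2,-22.0,-43.3,-2.5,0.4,2.9],[76,-15.6,-19.6,-44.2,-2.4,0.3,3.0]]
[[76,6.1,-26.5,-35.4,-2.2,0.9,3.0],[76,5.7,-25.4,-35.9,-2.2,0.9,3.0],[76,5.5,-24.2,-36.5,-2.2,0.9,3.0],[76,5.3,-22.9,-36.7,-2.3,1.0,3.0],[76,5.3,-21.3,-37.5,-2.2,0.9,2.9]]
end [0.3974 0.1941 0.2759] [ 1.3761  0.86   -0.7633]
```

>>> {"name": "arm_command", "arguments": {"motion": [[76,-13,-30,-41,-2.5,0.5,3],[76,-14,-27.5,-42,-2.5,0.5,3],[76,-14.5,-25,-43,-2.5,0,3],[76,-15,-22,-43.5,-2.5,0.5,3],[76,-15.5,-19.5,-44,-2.5,0.5,3]]}}

```text
clock: 7.25
position: [0.4881, 0.0071, 0.3425]
ee_rot: [1.409, 0.939, -1.11]
force: [0.7, -1.3, 0.8]
width: 0.83
```

>>> {"name": "arm_command", "arguments": {"motion": [[76,6,-26.5,-35.5,-2,1,3],[76,5.5,-25.5,-36,-2,1,3],[76,5.5,-24,-36.5,-2,1,3],[76,5.5,-23,-36.5,-2.5,1,3],[76,5.5,-21.5,-37.5,-2,1,3]]}}

```text
clock: 7.88
position: [0.4205, 0.1499, 0.2879]
ee_rot: [1.394, 0.884, -0.852]
force: [0.6, 0.5, -0.9]
width: 0.829
```

>>> {"name": "arm_command", "arguments": {"motion": [[76,0,0,0,0,0,0],[76,0,0,0,0,0,0]]}}

```text
clock: 8.12
position: [0.4215, 0.1491, 0.2888]
ee_rot: [1.395, 0.883, -0.853]
force: [0.6, -0.1, 0.3]
width: 0.828
```

```bash
python3 - <<'E'
from h import *
get_image("top"); im=get_image("scene"); save(im,"s2.png",(90,300,200,460),2.5); now()
M=Rt(4,30); n=-M[:,0]; c=np.array([.519,.2025,.0645])
plan([(76,c+.04*n,M),(76,c+.009*n,M)],vmax=32)
E
```

```text
t 8.22 grasp [0.4922 0.151  0.1465] f [ 0.441  0.018 -0.897] jaw [ 0.011 -1.    -0.014] F [0.1 0.2 0.5] w 75.9 q [-0.85  0.22  0.35  2.35  0.64  0.22 -2.69]
[[76,15.5,-8.5,-15.6,-1.1,0.3,1.3],[76,15.5,-8.5,-15.6,-1.1,0.3,1.3],[76,15.5,-8.2,-15.6,-1.2,0.3,1.2],[76,31.0,0.0,0.0,0.0,-0.0,0.0]]
end [0.4352 0.1966 0.21  ] [ 1.376   0.8607 -0.7613]
```

View pics/s2.png

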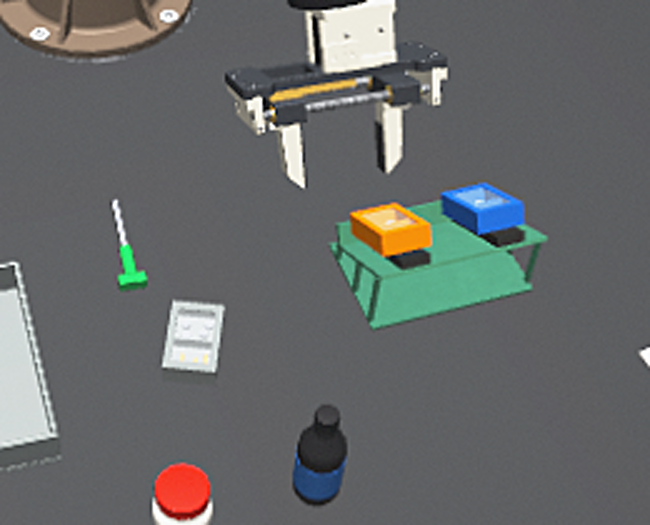

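The picture shows the tool short of the pregrasp, tilted 26° rather than 30°, with the fingers at about (290,165) and (390,150). Joint 7 is at its limit (-2.69). The half turn about x gives the same grasp, so I'll flip the jaw.

>>> {"name": "arm_command", "arguments": {"motion": [[76,-6,0,0,10.5,0,0],[76,-6,0,0,10.5,0,0],[76,0,0,0,10.5,0,0],[76,0,0,0,10.5,0,0],[76,0,0,0,10.5,0,0]]}}

```text
clock: 8.85
position: [0.4169, 0.1477, 0.3001]
ee_rot: [2.175, 0.476, -1.345]
force: [0.1, 0.3, 0.5]
width: 0.827
```

>>> {"name": "arm_command", "arguments": {"motion": [[76,0,0,0,10.5,0,0],[76,0,0,0,10.5,0,0],[76,0,0,0,10.5,0,0],[76,0,0,0,10.5,0,0],[76,0,0,0,10.5,0,0]]}}

```text
clock: 9.48
position: [0.4177, 0.147, 0.2974]
ee_rot: [-2.461, 0.178, 1.536]
force: [0.4, 0.9, -0.4]
width: 0.827
```

>>> {"name": "arm_command", "arguments": {"motion": [[76,0,0,0,10.5,0,0],[76,0,0,0,10.5,0,0],[76,0,0,0,10.5,0,0],[76,0,0,0,10.5,0,0],[76,0,0,0,10.5,0,0]]}}

```text
clock: 10.1
position: [0.4021, -0.0307, 0.2988]
ee_rot: [-1.77, 0.495, 1.234]
force: [1.2, -0.2, 0.2]
width: 0.827
```

>>> {"name": "arm_command", "arguments": {"motion": [[76,0,0,0,10.5,0,0],[76,0,0,0,0,0,0],[76,0,0,0,0,0,0]]}}

```text
clock: 10.48
position: [0.3857, -0.07, 0.2951]
ee_rot: [-1.632, 0.541, 1.186]
force: [0.3, -0.2, -0.1]
width: 0.825
```

```bash
python3 - <<'E'
from h import *
now()
M=Rt(4,30); n=-M[:,0]; c=np.array([.519,.2025,.0645])
plan([(76,c+.085*n,M)],vmax=20,amax=4)
E
```

```text
t 10.47 grasp [ 0.452  -0.0396  0.1539] f [ 0.417  0.191 -0.888] jaw [-0.438  0.899 -0.013] F [ 0.3 -0.2 -0.1] w 75.7 q [-0.85  0.34  1.31  2.47 -1.32  0.7  -2.74]
[[76,5.0,-7.1,16.5,1.4,0.7,-0.2],[76,4.9,-6.7,16.8,1.4,0.7,-0.2],[76,4.7,-6.3,17.0,1.4,0.7,-0.2],[76,4.5,-6.0,17.2,1.4,0.7,-0.2],[76,4.4,-5.6,17.5,1.4,0.7,-0.2]]
[[76,4.2,-5.2,17.6,1.4,0.7,-0.2],[76,4.0,-4.7,17.8,1.4,0.7,-0.2],[76,3.8,-4.3,18.0,1.4,0.7,-0.2],[76,3.7,-4.0,18.2,1.4,0.7,-0.2],[76,3.5,-3.8,18.3,1.4,0.7,-0.1]]
[[76,3.3,-3.1,18.5,1.4,0.7,-0.2],[76,3.1,-3.0,18.6,1.4,0.7,-0.1],[76,2.9,-2.3,18.9,1.4,0.8,-0.2],[76,2.6,-2.2,18.8,1.4,0.7,-0.1]]
end [0.3974 0.1939 0.2759] [-1.4477  0.7692  0.87  ]
```

```bash
python3 - <<'E'
from h import *
plan([(76,[.5,-.03,.24],Rt(20))],vmax=40,amax=6)
E
```

```text
[[76,-10.2,-31.5,-2.6,1.2,0.1,5.5],[76,-11.7,-30.5,-2.0,1.2,0.2,5.5],[76,-13.1,-29.0,-2.0,1.2,0.1,5.4],[76,-14.4,-27.9,-1.7,1.2,0.1,5.5],[76,-15.5,-26.2,-1.3,1.3,0.2,5.4]]
end [ 0.4999 -0.03    0.399 ] [-1.4614  1.0233  1.4608]
```

>>> {"name": "arm_command", "arguments": {"motion": [[76,-10,-31,-2,0,0,5.5],[76,-12,-30,-2,0,0,5.5],[76,-13,-29,-2,0,0,5.5],[76,-14,-28,-2,0,0,5.5],[76,-15,-26,-1,0,0,5.5]]}}

```text
clock: 11.1
position: [0.4334, -0.1036, 0.2358]
ee_rot: [-1.66, 0.753, 1.47]
force: [-0.1, -0.5, -0.1]
width: 0.83
```

>>> {"name": "arm_command", "arguments": {"motion": [[76,0,0,0,-8,0,0],[76,0,0,0,-8,0,0],[76,0,0,0,-8,0,0],[76,0,0,0,-8,0,0],[76,0,0,0,0,0,0]]}}

```text
clock: 11.72
position: [0.433, -0.1035, 0.2366]
ee_rot: [-2.06, 0.35, 1.783]
force: [0.1, 0.0, -0.2]
width: 0.826
```

```bash
python3 -c "from h import *;now()"
```

```text
t 11.72 grasp [ 0.4582 -0.0931  0.0799] f [ 0.159  0.065 -0.985] jaw [-0.887  0.447 -0.113] F [ 0.1  0.  -0.2] w 75.8 q [-0.67  0.67  1.22  2.3  -1.16  0.84 -2.25]
```

>>> {"name": "arm_command", "arguments": {"motion": [[76,-40,0,0,0,0,0],[76,-40,0,0,0,0,0],[76,-40,0,0,0,0,0],[76,0,0,0,0,0,0]]}}

```text
clock: 12.22
position: [0.4171, -0.1161, 0.3514]
ee_rot: [-2.062, 0.34, 1.779]
force: [0.2, 1.4, -1.3]
width: 0.83
```

```bash
python3 -c "from h import *;now()"
```

```text
t 12.22 grasp [ 0.443  -0.1047  0.195 ] f [ 0.163  0.072 -0.984] jaw [-0.888  0.445 -0.114] F [ 0.2  1.4 -1.3] w 76.2 q [-0.84  0.31  1.32  2.2  -0.61  0.83 -2.74]
```

>>> {"name": "arm_command", "arguments": {"motion": [[76,0,0,0,-10,0,0],[76,0,0,0,-10,0,0],[76,0,0,0,-10,0,0],[76,0,0,0,-10,0,0],[76,0,0,0,0,0,0]]}}

```text
clock: 12.85
position: [0.4161, -0.1159, 0.3488]
ee_rot: [2.288, 0.302, -1.937]
force: [-0.7, -0.2, -0.0]
width: 0.827
```

```bash
python3 -c "from h import *;now()"
```

```text
t 12.85 grasp [ 0.441  -0.1049  0.1921] f [ 0.157  0.069 -0.985] jaw [-0.96  -0.226 -0.168] F [-0.7 -0.2 -0. ] w 75.9 q [-0.72  0.22  1.1   2.2  -0.47  0.77 -2.22]
```

>>> {"name": "arm_command", "arguments": {"motion": [[76,0,0,0,-10.5,0,0],[76,0,0,0,-10.5,0,0],[76,0,0,0,-10.5,0,0],[76,0,0,0,-10.5,0,0],[76,0,0,0,-10.5,0,0]]}}

```text
clock: 13.48
position: [0.4162, -0.1161, 0.3488]
ee_rot: [1.651, 0.95, -1.347]
force: [0.1, -0.2, -0.5]
width: 0.83
```

>>> {"name": "arm_command", "arguments": {"motion": [[76,0,0,0,-10.5,0,0],[76,0,0,0,-10.5,0,0],[76,0,0,0,-10.5,0,0],[76,0,0,0,-10.5,0,0],[76,0,0,0,-10.5,0,0]]}}

```text
clock: 14.1
position: [0.4162, -0.1161, 0.3486]
ee_rot: [0.933, 1.301, -0.708]
force: [-0.3, 0.2, 0.2]
width: 0.831
```

```bash
python3 -c "from h import *;now()"
```

```text
t 14.1 grasp [ 0.441  -0.105   0.1919] f [ 0.156  0.069 -0.985] jaw [ 0.477 -0.879  0.013] F [-0.3  0.2  0.2] w 76.3 q [-0.4   0.16  0.68  2.19 -0.32  0.72 -0.58]
```

>>> {"name": "arm_command", "arguments": {"motion": [[76,0,0,0,-10.5,0,0],[76,0,0,0,-10.5,0,0],[76,0,0,0,-10.5,0,0],[76,0,0,0,-10.5,0,0],[76,0,0,0,-10.5,0,0]]}}

```text
clock: 14.72
position: [0.4162, -0.1161, 0.3485]
ee_rot: [0.183, 1.416, -0.057]
force: [0.4, -1.0, 0.8]
width: 0.828
```

>>> {"name": "arm_command", "arguments": {"motion": [[76,0,0,0,-10.5,0,0],[76,0,0,0,-10.5,0,0],[76,0,0,0,-10.5,0,0],[76,0,0,0,-10.5,0,0],[76,0,0,0,0,0,0]]}}

```text
clock: 15.35
position: [0.4162, -0.1163, 0.3486]
ee_rot: [-0.419, 1.353, 0.454]
force: [0.7, -0.6, 0.2]
width: 0.827
```

```bash
python3 -c "
from h import *;now()
plan([(76,[.50,.10,.23],Rt(4,0))],vmax=50,amax=9)"
```

```text
t 15.35 grasp [ 0.4409 -0.1052  0.1919] f [ 0.156  0.07  -0.985] jaw [0.828 0.535 0.169] F [ 0.7 -0.6  0.2] w 75.9 q [-0.17  0.15  0.41  2.17 -0.25  0.71  0.99]
[[76,-1.9,17.7,26.8,-8.7,1.1,0.9],[76,-2.2,14.0,29.5,-8.7,1.1,0.9],[76,-2.4,9.6,31.7,-8.7,1.1,1.0],[76,-2.8,5.5,33.4,-8.7,1.2,0.9],[76,-3.4,0.6,33.9,-8.8,1.1,1.0]]
[[76,-4.0,-3.7,34.2,-8.7,1.2,0.9],[76,-4.7,-8.6,33.6,-8.8,1.2,1.0]]
end [0.5001 0.1002 0.389 ] [-1.2611  1.1762  1.2606]
```

>>> {"name": "arm_command", "arguments": {"motion": [[76,-2,18,27,-8.5,1,1],[76,-2,14,29.5,-8.5,1,1],[76,-2.5,9.5,32,-8.5,1,1],[76,-3,5.5,33.5,-9,1,1],[76,-3.5,0.5,34,-9,1,1]]}}

```text
clock: 15.98
position: [0.4778, 0.037, 0.3795]
ee_rot: [-1.013, 1.249, 1.038]
force: [-0.1, 0.3, 0.5]
width: 0.829
```

>>> {"name": "arm_command", "arguments": {"motion": [[76,-4,-3.5,34,-8.5,1,1],[76,-4.5,-8.5,33.5,-8.5,1,1],[76,0,0,0,0,0,0]]}}

```text
clock: 16.35
position: [0.5, 0.1035, 0.3912]
ee_rot: [-1.245, 1.163, 1.264]
force: [0.3, -0.4, -0.5]
width: 0.83
```

```bash
python3 -c "
from h import *;now()
M=Rt(4,30); n=-M[:,0]; c=np.array([.519,.2025,.0645])
plan([(76,c+.085*n,M)],vmax=20,amax=4)"
```

```text
t 16.35 grasp [0.5002 0.1064 0.2322] f [ 0.001  0.018 -1.   ] jaw [-0.065  0.998  0.018] F [ 0.3 -0.4 -0.5] w 76.2 q [-0.42  0.26  0.15  1.88 -0.06  1.    1.39]
[[76,10.9,11.1,10.6,-0.1,0.1,-3.3],[76,10.8,11.7,10.6,-0.1,0.1,-3.3],[76,10.6,12.3,10.6,-0.0,0.1,-3.3],[76,10.3,12.9,10.6,-0.1,0.1,-3.3],[76,10.1,13.4,10.7,-0.0,0.1,-3.3]]
[[76,9.8,14.0,10.7,-0.1,0.1,-3.3],[76,9.5,14.8,10.7,-0.0,0.1,-3.4],[76,9.2,15.1,10.7,-0.1,0.1,-3.3],[76,8.8,15.8,11.1,-0.0,0.2,-3.4]]
end [0.3972 0.1941 0.2758] [-1.4477  0.7698  0.8674]
```

>>> {"name": "arm_command", "arguments": {"motion": [[76,11,11,10.5,0,0,-3.5],[76,11,12,10.5,0,0,-3.5],[76,10.5,12.5,10.5,0,0,-3.5],[76,10.5,13,10.5,0,0,-3.5],[76,10,13.5,10.5,0,0,-3.5]]}}

```text
clock: 16.98
position: [0.4406, 0.1493, 0.3313]
ee_rot: [-1.359, 0.932, 1.03]
force: [0.8, 0.2, 0.4]
width: 0.827
```

>>> {"name": "arm_command", "arguments": {"motion": [[76,10,14,10.5,0,0,-3.5],[76,9.5,15,10.5,0,0,-3.5],[76,9,15,10.5,0,0,-3.5],[76,9,16,10.5,0,0,-2],[76,0,0,0,0,0,0]]}}

```text
clock: 17.6
position: [0.4039, 0.1844, 0.2811]
ee_rot: [-1.429, 0.779, 0.875]
force: [-0.1, -0.1, 0.3]
width: 0.825
```

```bash
python3 -c "
from h import *;get_image('top');get_image('scene');now()
M=Rt(4,30); n=-M[:,0]; c=np.array([.519,.2025,.0645])
plan([(76,c+.04*n,M),(76,c+.009*n,M)],vmax=30,amax=4)"
```

```text
t 17.7 grasp [0.4828 0.1904 0.1435] f [ 0.489  0.04  -0.871] jaw [-0.061  0.998  0.012] F [0.9 0.3 0.1] w 75.9 q [-1.13  0.25  0.56  2.39  0.94  0.15  0.11]
[[76,23.5,4.4,5.1,-0.4,0.2,-0.3],[76,23.5,4.5,5.2,-0.4,0.2,-0.3],[76,15.5,-0.0,0.0,-0.0,-0.0,-0.0],[76,15.5,-0.0,0.1,-0.0,-0.0,-0.0]]
end [0.4352 0.1968 0.21  ] [-1.4479  0.7704  0.8684]
```

```bash
python3 -c "
from h import *
M=Rt(4,19); n=-Rt(4,30)[:,0]; c=np.array([.519,.2025,.0645])
plan([(76,c+.085*n,M),(76,c+.05*n,M),(76,c+.010*n,M)],vmax=25,amax=4)"
```

```text
[[76,1.0,-7.2,3.4,-0.3,0.1,3.5],[76,1.1,-6.9,3.7,-0.2,0.2,3.4],[76,1.3,-7.3,3.5,-0.3,0.1,3.5],[76,17.2,-3.3,0.0,0.0,0.0,-0.0],[76,17.1,-3.4,0.0,0.0,0.0,-0.0]]
[[76,19.6,-3.8,-0.0,0.0,0.0,-0.0],[76,19.7,-3.8,-0.0,0.0,0.0,-0.0]]
end [0.4624 0.1985 0.2235] [-1.3895  0.9191  1.015 ]
```

>>> {"name": "arm_command", "arguments": {"motion": [[76,1,-7,3.5,0,0,3.5],[76,1,-7,3.5,0,0,3.5],[76,1,-7,3.5,0,0,3.5],[76,0,0,0,0,0,0],[76,0,0,0,0,0,0]]}}

```text
clock: 18.32
position: [0.4238, 0.1937, 0.2877]
ee_rot: [-1.38, 0.907, 0.998]
force: [0.2, -0.4, -0.2]
width: 0.829
```

```bash
python3 -c "
from h import *
now()
M=Rt(4,19); n=-Rt(4,30)[:,0]; c=np.array([.519,.2025,.0645])
plan([(76,c+.085*n,M),(76,c+.05*n,M),(76,c+.010*n,M)],vmax=25,amax=4)"
```

```text
t 18.32 grasp [0.4779 0.1985 0.1383] f [ 0.34  0.03 -0.94] jaw [-0.06   0.998  0.01 ] F [ 0.2 -0.4 -0.2] w 76.1 q [-0.66  0.26  0.06  2.24  0.44  0.37  0.63]
[[76,-0.2,-1.5,2.2,-0.7,0.4,1.0],[76,17.2,-3.4,0.0,-0.0,-0.0,-0.0],[76,17.2,-3.3,0.1,-0.0,-0.0,-0.0],[76,19.6,-3.9,0.0,-0.0,-0.0,-0.0],[76,19.6,-3.8,0.0,-0.0,-0.0,-0.0]]
end [0.4624 0.1987 0.2235] [-1.389   0.9208  1.0139]
```

>>> {"name": "arm_command", "arguments": {"motion": [[76,0,-1.5,2,-0.5,0.5,1],[76,17,-3.5,0,0,0,0],[76,17,-3.5,0,0,0,0],[76,0,0,0,0,0,0],[76,0,0,0,0,0,0]]}}

```text
clock: 18.95
position: [0.4422, 0.1983, 0.2586]
ee_rot: [-1.39, 0.923, 1.014]
force: [0.1, -0.4, 0.1]
width: 0.828
```

```bash
python3 -c "
from h import *
now(); save(get_image('scene'),'s3.png',(90,300,200,460),2.5);cases(get_image('top'),('bl',))
M=Rt(4,19); n=-Rt(4,30)[:,0]; c=np.array([.519,.2025,.0645])
plan([(76,c+.010*n,M)],vmax=25,amax=4)"
```

```text
t 18.95 grasp [0.4936 0.2015 0.1081] f [ 0.323  0.02  -0.946] jaw [-0.069  0.998 -0.002] F [ 0.1 -0.4  0.1] w 76.0 q [-0.65  0.34  0.07  2.22  0.45  0.33  0.63]
bl 312 top [0.5299 0.3032 0.0887] centre [0.5354 0.3036 0.0792] n [-0.5   -0.037  0.865] wh [27.  51.9] ang 1.6 tilt 30.1
[[76,20.0,-3.8,-0.4,-0.0,-0.0,-0.0],[76,19.9,-3.5,-0.6,-0.1,-0.1,-0.1]]
end [0.4622 0.1985 0.2235] [-1.39    0.9185  1.0141]
```

View pics/s3.png

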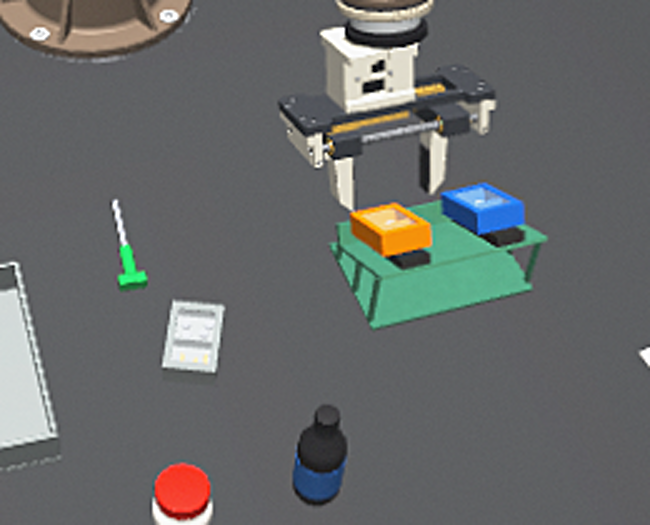

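The picture shows the fingers, at about (342,200) and (432,185), astride the orange case at (390,228), with the right finger in the gap before the blue case. I'll descend and grip.

>>> {"name": "arm_command", "arguments": {"motion": [[76,20,-4,-0.5,0,0,0],[76,20,-3.5,-0.5,0,0,0],[76,0,0,0,0,0,0],[76,0,0,0,0,0,0]]}}

```text
clock: 19.55
position: [0.4624, 0.1984, 0.2235]
ee_rot: [-1.389, 0.922, 1.013]
force: [0.3, 0.5, 0.2]
width: 0.83
```

```bash
python3 -c "from h import *;now()"
```

```text
t 19.55 grasp [0.5139 0.2017 0.0731] f [ 0.324  0.021 -0.946] jaw [-0.068  0.998 -0.001] F [0.3 0.5 0.2] w 76.2 q [-0.66  0.43  0.11  2.21  0.49  0.24  0.61]
```

>>> {"name": "arm_command", "arguments": {"motion": [[40,0,0,0,0,0,0],[40,0,0,0,0,0,0],[40,0,0,0,0,0,0],[40,0,0,0,0,0,0]], "newtons": 25}}

```text
clock: 20.05
position: [0.4627, 0.1983, 0.2232]
ee_rot: [-1.389, 0.922, 1.013]
force: [-2.6, -0.0, 5.4]
width: 0.547
```

```bash
python3 -c "
from h import *
now()
M=Rt(4,19); n=-Rt(4,30)[:,0]; c=np.array([.519,.2025,.0645])
plan([(40,c+.06*n,M),(40,c+.1*n+[.0,0,.04],M),(40,[.571,-.006,.17],Rt(-20,-11))],vmax=40,amax=8)"
```

```text
t 20.05 grasp [0.5142 0.2016 0.0728] f [ 0.324  0.021 -0.946] jaw [-0.068  0.998 -0.001] F [-2.6 -0.   5.4] w 50.2 q [-0.66  0.43  0.11  2.21  0.49  0.24  0.61]
[[40,-24.7,4.8,-0.0,-0.0,-0.1,-0.0],[40,-24.8,5.1,0.2,-0.1,-0.0,-0.1],[40,-38.5,-2.7,0.0,0.0,-0.0,0.0],[40,-38.5,-2.8,0.0,0.0,-0.0,0.0],[40,7.3,-22.5,-30.0,3.5,0.2,4.2]]
[[40,6.6,-24.8,-29.0,3.5,0.3,4.2],[40,5.7,-26.9,-28.4,3.4,0.2,4.2],[40,4.6,-29.0,-27.1,3.5,0.3,4.2],[40,3.4,-31.1,-26.3,3.4,0.2,4.3],[40,2.0,-32.6,-24.8,3.5,0.3,4.2]]
[[40,0.5,-34.4,-23.7,3.4,0.2,4.3]]
end [ 0.5995 -0.0165  0.3261] [-0.8284  1.4638  1.0934]
```

>>> {"name": "arm_command", "arguments": {"motion": [[40,-24.5,5,0,0,0,0],[40,-24.5,5,0,0,0,0],[40,-38.5,-3,0,0,0,0],[40,-38.5,-3,0,0,0,0],[40,7,-22.5,-30,3.5,0,4]]}}

```text
clock: 20.68
position: [0.4425, 0.1695, 0.3443]
ee_rot: [-1.315, 0.992, 1.033]
force: [0.2, 0.3, -1.5]
width: 0.546
```

>>> {"name": "arm_command", "arguments": {"motion": [[40,6.5,-25,-29,3.5,0.5,4],[40,5.5,-27,-28.5,3.5,0,4.5],[40,4.5,-29,-27,3.5,0.5,4],[40,3.5,-31,-26.5,3.5,0,4.5],[40,2,-32.5,-25,3.5,0.5,4]]}}

```text
clock: 21.3
position: [0.5744, 0.014, 0.3308]
ee_rot: [-0.911, 1.395, 1.08]
force: [1.3, 1.3, -0.8]
width: 0.545
```

>>> {"name": "arm_command", "arguments": {"motion": [[40,0.5,-34.5,-23.5,3.5,0,4.5],[40,0,0,0,0,0,0],[40,0,0,0,0,0,0]]}}

```text
clock: 21.68
position: [0.5993, -0.0168, 0.3257]
ee_rot: [-0.821, 1.464, 1.091]
force: [0.0, -0.5, -0.9]
width: 0.544
```

```bash
python3 -c "
from h import *
now(); a=get_image('top');b=get_image('scene'); save(b,'s4.png',(100,310,200,480),2.5)
for im in (a,b):
    P=cloud(im);hsv=cv2.cvtColor(im['frame'],cv2.COLOR_RGB2HSV);s=(hsv[...,0]<20)&(hsv[...,1]>120)&(hsv[...,2]>120)&(abs(P[...,0]-.571)<.07)&(abs(P[...,1])<.07)&(P[...,2]>.1)&(P[...,2]<.2)
    q=P[s]
    if len(q)>20: print(len(q),q.min(0).round(3),q.max(0).round(3),rect(q))
"
```

```text
t 21.68 grasp [ 0.5708 -0.0057  0.1697] f [-0.179  0.07  -0.981] jaw [0.348 0.938 0.003] F [ 0.  -0.5 -0.9] w 49.9 q [-0.09  0.52  0.08  1.65 -0.12  1.15  1.26]
193 [ 0.544 -0.039  0.146] [0.619 0.022 0.174] (array([578.6,  -8.2]), array([51.3, 71.2]), 76.5)
```

View pics/s4.png

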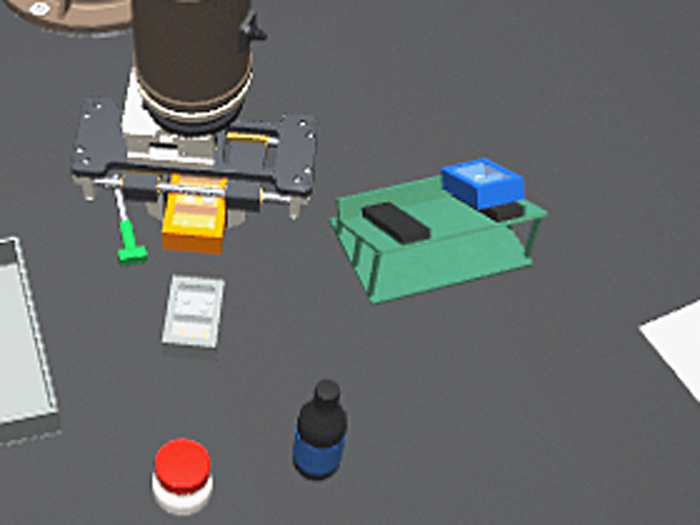

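The picture shows the orange case held at about (195,215), above the grey case at (193,312), and looking level. I'll check its pitch and length position.

```bash
python3 -c "
from h import *
im=get_image('scene');P=cloud(im);hsv=cv2.cvtColor(im['frame'],cv2.COLOR_RGB2HSV);s=(hsv[...,0]<20)&(hsv[...,1]>120)&(hsv[...,2]>100)&(abs(P[...,0]-.571)<.07)&(abs(P[...,1])<.07)&(P[...,2]>.1)&(P[...,2]<.2)
y=np.radians(-20);u=np.array([np.cos(y),np.sin(y)]);v=np.array([-u[1],u[0]])
def loc(P): d=P[...,:2]-[.5708,-.0057]; return np.stack([d@u,d@v,P[...,2]],-1)*1000
L=loc(P)
q=L[s]
for lo in range(-30,50,8):
    w=q[(q[:,0]>=lo)&(q[:,0]<lo+8)]
    if len(w): print(lo,len(w),'z max/med/min',np.percentile(w[:,2],[100,85,50,15,0]).round(1),'y',w[:,1].min().round(1),w[:,1].max().round(1))
f=q[(q[:,2]<165)]; print('face x',np.percentile(f[:,0],[5,50,95]).round(1)); 
t=(abs(L[...,0])<48)&(abs(L[...,1])<27)&(L[...,2]>155)&(L[...,2]<185);
t=L[t]; A=t[(t[:,0]>0)&(t[:,0]<36)]; print(len(A),np.polyfit(A[:,0],A[:,2],1).round(3),np.polyfit(A[:,1],A[:,2],1).round(3))
g=(np.abs(L[...,0])<60)&(np.abs(L[...,1])<40)&(L[...,2]>5)&(L[...,2]<30); g=L[g]; print('grey end x max',np.percentile(g[:,0],[95,99]).round(1),'y',np.percentile(g[:,1],[1,99]).round(1))
"
```

```text
-30 4 z max/med/min [171.9 171.4 170.4 169.8 169.5] y -15.0 20.2
-22 2 z max/med/min [171.8 171.8 171.8 171.8 171.8] y -17.9 7.7
-6 4 z max/med/min [173.6 172.9 171.9 171.  170.4] y -22.6 24.4
2 5 z max/med/min [172.2 172.2 171.5 169.1 167.6] y -23.2 28.0
10 3 z max/med/min [173.3 172.7 171.1 170.3 170. ] y -22.8 19.8
18 6 z max/med/min [171.4 168.6 164.5 154.9 152.6] y 27.3 27.6
26 1 z max/med/min [173.8 173.8 173.8 173.8 173.8] y -22.2 -22.2
34 165 z max/med/min [173.3 169.  161.  153.3 148.1] y -21.9 27.4
face x [35.5 38.1 40.4]
309 [ -0.    170.835] [-9.00000e-03  1.70838e+02]
grey end x max [40.5 42.1] y [-23.8  25.7]
```

```bash
python3 -c "
from h import *
y=np.radians(-20);u=np.array([np.cos(y),np.sin(y)]);v=np.array([-u[1],u[0]])
def loc(P): d=P[...,:2]-[.5708,-.0057]; return np.stack([d@u,d@v,P[...,2]],-1)*1000
for k in range(2):
    im=get_image('scene');L=loc(cloud(im))
    for nm,b in(('orange',148.8),('grey',0)):
        f=L[(L[...,0]>25)&(L[...,0]<50)&(abs(L[...,1])<40)&(L[...,2]>b+5)&(L[...,2]<b+17)]
        print(nm,len(f),'face x',np.percentile(f[:,0],[10,50,90]).round(1),'y',np.percentile(f[:,1],[2,50,98]).round(1),'slope',np.polyfit(f[:,1],f[:,0],1).round(3))
        t=L[(abs(L[...,0])<50)&(abs(L[...,1])<40)&(abs(L[...,2]-b-22)<4)]
        w=t[(t[:,0]>15)]; print('  top right part y',np.percentile(w[:,1],[1,50,99]).round(1),'x',np.percentile(t[:,0],[1,99]).round(1),len(w))
"
```

```text
orange 92 face x [36.9 38.4 40.2] y [-21.2   2.9  27.2] slope [8.0000e-03 3.8456e+01]
  top right part y [-22.1   2.5  27. ] x [-28.8  39.9] 231
grey 67 face x [38.  39.8 41.1] y [-22.7   0.5  25.1] slope [-1.0000e-02  3.9484e+01]
  top right part y [-23.5  -1.   24.9] x [-38.4  41.5] 181
orange 90 face x [37.  38.4 40.4] y [-21.2   3.9  27. ] slope [1.0000e-03 3.8551e+01]
  top right part y [-22.    2.4  27.1] x [-28.6  40.2] 222
grey 73 face x [37.8 40.1 41.5] y [-22.7   0.4  25.6] slope [-3.7000e-02  3.9595e+01]
  top right part y [-23.7   0.4  25.1] x [-39.2  41.4] 186
```

```bash
cat >> h.py <<'E'
U=np.array([np.cos(np.radians(-20)),np.sin(np.radians(-20)),0]);V=np.array([-U[1],U[0],0]);G=np.array([.5708,-.0057,0])
def faces(bots,cam='scene'):
    L=(cloud(get_image(cam))-G)@np.stack([U,V,[0,0,1]],1)*1000
    for b in bots:
        f=L[(L[...,0]>25)&(L[...,0]<50)&(abs(L[...,1])<40)&(L[...,2]>b+5)&(L[...,2]<b+17)]
        t=L[(L[...,0]>15)&(L[...,0]<50)&(abs(L[...,1])<40)&(abs(L[...,2]-b-21.5)<4)]
        print(b,len(f),'x',np.median(f[:,0]).round(1),'y',np.percentile(f[:,1],[2,98]).mean().round(1),np.percentile(t[:,1],[1,99]).mean().round(1),'slope',np.polyfit(f[:,1],f[:,0],1)[0].round(3),'topz',np.median(t[:,2]).round(1))
E
python3 -c "
from h import *
now();plan([(40,G+.0012*U-.0013*V+[0,0,.066],Rt(-20,-11))],vmax=40)"
```

```text
t 21.93 grasp [ 0.5708 -0.0051  0.1707] f [-0.178  0.07  -0.982] jaw [0.347 0.938 0.004] F [ 0.4 -0.1 -1.4] w 49.7 q [-0.09  0.52  0.08  1.65 -0.12  1.15  1.26]
[[40,34.2,-7.1,-0.5,-0.1,0.1,-0.0],[40,34.1,-7.1,-0.4,-0.1,0.1,-0.0],[40,34.2,-7.2,-0.4,-0.0,0.1,-0.0]]
end [ 0.6001 -0.0176  0.222 ] [-0.8279  1.4654  1.0924]
```

>>> {"name": "arm_command", "arguments": {"motion": [[40,34,-7,-0.5,0,0,0],[40,34,-7,-0.5,0,0,0],[40,34,-7,-0.5,0,0,0],[40,0,0,0,0,0,0],[40,0,0,0,0,0,0]]}}

```text
clock: 22.55
position: [0.6006, -0.0184, 0.2235]
ee_rot: [-0.822, 1.462, 1.089]
force: [-0.0, -0.0, -0.1]
width: 0.544
```

```bash
python3 -c "
from h import *
now();faces([45.5,0]);faces([45.5,0])
plan([(40,G+.0012*U-.0013*V+[0,0,.0435],Rt(-20,-11))],vmax=15)"
```

```text
t 22.55 grasp [ 0.5724 -0.0073  0.0674] f [-0.177  0.07  -0.982] jaw [0.348 0.937 0.004] F [-0.  -0.  -0.1] w 49.9 q [-0.08  0.64  0.06  1.73 -0.14  0.95  1.28]
45.5 76 x 40.8 y 1.6 0.6 slope 0.016 topz 67.8
0 69 x 39.6 y 1.3 0.8 slope -0.026 topz 20.5
45.5 75 x 41.5 y 2.2 0.6 slope -0.007 topz 68.0
0 67 x 39.9 y 1.1 0.9 slope -0.009 topz 20.6
[[40,12.1,-1.7,0.3,-0.2,0.2,0.0],[40,12.0,-1.9,0.0,-0.1,0.1,0.1]]
end [ 0.6    -0.0178  0.1996] [-0.828   1.4644  1.0926]
```

```bash
python3 -c "
from h import *
plan([(40,G+.0008*U-.0012*V+[0,0,.044],Rt(-20,-11))],vmax=15)"
```

```text
[[40,11.9,-1.4,0.3,-0.2,0.2,0.0],[40,11.8,-1.7,0.1,-0.1,0.1,0.1]]
end [ 0.5996 -0.0176  0.2001] [-0.828   1.4644  1.0926]
```

>>> {"name": "arm_command", "arguments": {"motion": [[40,12,-1.5,0,0,0,0],[40,12,-1.5,0,0,0,0],[40,0,0,0,0,0,0],[40,0,0,0,0,0,0]]}}

```text
clock: 23.15
position: [0.5984, -0.0179, 0.1975]
ee_rot: [-0.82, 1.464, 1.09]
force: [0.6, 0.3, -0.9]
width: 0.54
```

```bash
python3 -c "
from h import *
now();faces([22,0]);faces([22,0])"
```

```text
t 23.15 grasp [ 0.5699 -0.0067  0.0414] f [-0.179  0.07  -0.981] jaw [0.348 0.937 0.003] F [ 0.6  0.3 -0.9] w 49.6 q [-0.07  0.68  0.06  1.75 -0.14  0.9   1.29]
22 69 x 38.3 y 1.7 0.3 slope -0.023 topz 43.2
0 70 x 39.9 y 1.6 1.4 slope -0.066 topz 20.2
22 69 x 38.6 y 1.0 0.9 slope -0.022 topz 43.2
0 74 x 40.0 y 1.5 1.3 slope -0.04 topz 21.7
```

>>> {"name": "arm_command", "arguments": {"motion": [[40,0,-1.5,0,0,0,0],[40,0,0,0,0,0,0],[62,0,0,0,0,0,0],[62,0,0,0,0,0,0],[62,0,0,0,0,0,0]]}}

```text
clock: 23.88
position: [0.6, -0.0186, 0.1978]
ee_rot: [-0.821, 1.464, 1.09]
force: [-0.7, 0.1, 0.4]
width: 0.675
```

>>> {"name": "arm_command", "arguments": {"motion": [[62,0,0,0,0,0,0],[62,-20,0,0,0,0,0],[62,-50,0,0,0,0,0],[62,-50,0,0,0,0,0],[76,0,0,0,0,0,0]]}}

```text
clock: 24.5
position: [0.6231, -0.0274, 0.3197]
ee_rot: [-0.824, 1.458, 1.085]
force: [-0.0, -0.0, 0.1]
width: 0.74
```

```bash
python3 -c "
from h import *
now();faces([22,0]);faces([22,0])
M=Rt(4,19); n=-Rt(4,30)[:,0]; c=np.array([.512,.3022,.0648])
plan([(76,c+.09*n,M)],vmax=45,amax=8)"
```

```text
t 24.5 grasp [ 0.5959 -0.0163  0.1634] f [-0.171  0.07  -0.983] jaw [0.349 0.937 0.006] F [-0.  -0.   0.1] w 68.0 q [-0.07  0.56  0.08  1.59 -0.13  1.16  1.28]
22 69 x 40.4 y 1.4 0.3 slope -0.03 topz 42.8
0 67 x 40.1 y 1.5 2.6 slope -0.026 topz 21.6
22 69 x 40.1 y 1.4 0.4 slope -0.028 topz 42.8
0 67 x 40.2 y 1.3 1.4 slope -0.043 topz 21.7
[[76,7.0,33.6,27.1,-2.7,-0.2,-3.3],[76,5.8,32.6,28.2,-2.7,-0.2,-3.3],[76,4.5,31.5,29.3,-2.7,-0.2,-3.3],[76,3.4,30.3,30.3,-2.8,-0.2,-3.3],[76,2.3,28.9,31.3,-2.7,-0.2,-3.3]]
[[76,1.3,27.1,32.5,-2.8,-0.1,-3.2],[76,0.4,25.8,33.1,-2.7,-0.2,-3.3],[76,-0.3,23.9,34.1,-2.8,-0.1,-3.2],[76,-1.1,22.4,34.5,-2.8,-0.2,-3.3]]
end [0.4155 0.2953 0.2931] [-1.3896  0.9186  1.015 ]
```

Orange is on grey and flush within about 1 mm. Next is the blue case.

>>> {"name": "arm_command", "arguments": {"motion": [[76,5,33.5,27,-2.5,0,-3.5],[76,4,32.5,28,-2.5,0,-3.5],[76,3,31.5,29.5,-2.5,0,-3.5],[76,3.5,30.5,30.5,-3,-0.5,-3],[76,2.5,29,31.5,-2.5,0,-3.5]]}}

```text
clock: 25.22
position: [0.5064, 0.1574, 0.3101]
ee_rot: [-1.154, 1.179, 1.042]
force: [0.3, -1.1, -0.8]
width: 0.827
```

>>> {"name": "arm_command", "arguments": {"motion": [[76,1.5,27,32.5,-3,-0.5,-3],[76,0.5,26,33,-2.5,0,-3.5],[76,-0.5,24,34,-3,-0.5,-3],[76,-1,22.5,34.5,-3,0,-3],[76,0,0,0,0,0,0]]}}

```text
clock: 25.85
position: [0.4143, 0.2994, 0.293]
ee_rot: [-1.398, 0.923, 1.022]
force: [-0.4, -0.3, -0.3]
width: 0.829
```

>>> {"name": "arm_command", "arguments": {"motion": [[76,0,0,0,0,0,0]]}}

```text
clock: 25.98
position: [0.4174, 0.2956, 0.2938]
ee_rot: [-1.394, 0.928, 1.015]
force: [-0.1, -1.7, -0.2]
width: 0.828
```

```bash
python3 -c "
from h import *
now()
M=Rt(4,19); n=-Rt(4,30)[:,0]; c=np.array([.512,.3022,.0648])
plan([(76,c+.05*n,M)],vmax=22,amax=8)"
```

```text
t 25.98 grasp [0.4683 0.298  0.1431] f [ 0.32   0.015 -0.947] jaw [-0.069  0.998 -0.008] F [-0.1 -1.7 -0.2] w 76.0 q [-0.9   0.32  0.12  2.11  0.39  0.5   0.52]
[[76,19.6,-2.8,0.2,0.1,-0.2,-0.2],[76,19.7,-2.9,0.1,0.0,-0.2,-0.1]]
end [0.4354 0.297  0.2584] [-1.3897  0.9199  1.0142]
```

>>> {"name": "arm_command", "arguments": {"motion": [[76,19.5,-3,0,0,0,0],[76,19.5,-3,0,0,0,0],[76,0,0,0,0,0,0],[76,0,0,0,0,0,0]]}}

```text
clock: 26.48
position: [0.4365, 0.2963, 0.26]
ee_rot: [-1.392, 0.928, 1.012]
force: [-0.6, -1.0, 0.1]
width: 0.828
```

```bash
python3 -c "
from h import *
now()
M=Rt(4,19); n=-Rt(4,30)[:,0]; c=np.array([.512,.3022,.0648])
plan([(76,c+.010*n,M)],vmax=22,amax=8)"
```

```text
t 26.48 grasp [0.4876 0.2988 0.1095] f [ 0.322  0.016 -0.947] jaw [-0.067  0.998 -0.006] F [-0.6 -1.   0.1] w 76.0 q [-0.88  0.4   0.13  2.11  0.41  0.41  0.52]
[[76,20.2,-3.2,0.4,-0.0,-0.2,-0.1],[76,20.2,-3.1,0.4,-0.0,-0.2,-0.1]]
end [0.4554 0.2982 0.2238] [-1.3885  0.9198  1.0141]
```

>>> {"name": "arm_command", "arguments": {"motion": [[76,20,-3,0.5,0,0,0],[76,20,-3,0.5,0,0,0],[76,0,0,0,0,0,0],[76,0,0,0,0,0,0]]}}

```text
clock: 26.98
position: [0.4545, 0.2992, 0.2247]
ee_rot: [-1.392, 0.926, 1.014]
force: [-0.4, 0.1, 0.4]
width: 0.825
```

```bash
python3 -c "from h import *;now()"
```

```text
t 26.98 grasp [0.5057 0.302  0.0742] f [ 0.322  0.017 -0.946] jaw [-0.069  0.998 -0.005] F [-0.4  0.1  0.4] w 75.7 q [-0.87  0.48  0.15  2.1   0.43  0.34  0.51]
```

>>> {"name": "arm_command", "arguments": {"motion": [[40,0,0,0,0,0,0],[40,0,0,0,0,0,0],[40,0,0,0,0,0,0],[40,0,0,0,0,0,0]], "newtons": 25}}

```text
clock: 27.48
position: [0.4545, 0.2993, 0.2241]
ee_rot: [-1.393, 0.926, 1.014]
force: [-2.8, -1.3, 5.2]
width: 0.546
```

```bash
python3 -c "
from h import *
now()
M=Rt(4,19); n=-Rt(4,30)[:,0]; c=np.array([.512,.3022,.0648])
plan([(40,c+.06*n,M),(40,c+.1*n+[.0,0,.04],M),(40,G-.0012*V+[0,0,.17],Rt(-20,-11))],vmax=45,amax=8)"
```

```text
t 27.48 grasp [0.5058 0.302  0.0736] f [ 0.322  0.017 -0.947] jaw [-0.069  0.998 -0.006] F [-2.8 -1.3  5.2] w 50.1 q [-0.87  0.48  0.15  2.1   0.43  0.34  0.51]
[[40,-24.2,4.6,-0.8,0.0,-0.2,-0.1],[40,-24.3,4.5,-0.4,0.1,-0.1,-0.1],[40,-38.5,-2.7,-0.0,-0.0,-0.0,0.0],[40,-38.6,-2.7,-0.1,-0.0,-0.0,0.0],[40,5.7,-17.5,-34.4,2.7,0.2,3.3]]
[[40,5.2,-19.4,-33.9,2.7,0.2,3.3],[40,4.7,-21.3,-33.3,2.7,0.2,3.3],[40,4.1,-23.1,-32.7,2.7,0.2,3.3],[40,3.4,-24.9,-32.0,2.7,0.2,3.3],[40,2.5,-26.5,-31.2,2.7,0.2,3.3]]
[[40,1.6,-28.1,-30.4,2.7,0.2,3.3],[40,0.5,-29.3,-29.7,2.6,0.1,3.2],[40,-0.6,-30.9,-28.5,2.7,0.2,3.3]]
end [ 0.5989 -0.0172  0.326 ] [-0.8279  1.4648  1.0922]
```

>>> {"name": "arm_command", "arguments": {"motion": [[40,-24,4.5,0,0,0,0],[40,-24,4.5,0,0,0,0],[40,-38.5,-3,0,0,0,0],[40,-38.5,-3,0,0,0,0],[40,5.5,-17.5,-34.5,2.5,0,3.5]]}}

```text
clock: 28.1
position: [0.4308, 0.2671, 0.3446]
ee_rot: [-1.336, 0.981, 1.039]
force: [1.1, -0.8, -1.8]
width: 0.542
```

>>> {"name": "arm_command", "arguments": {"motion": [[40,5,-19.5,-34,2.5,0,3],[40,4.5,-21.5,-33.5,3,0.5,3.5],[40,4,-23,-32.5,2.5,0,3.5],[40,3.5,-25,-32,3,0.5,3],[40,2.5,-26.5,-31,2.5,0,3.5]]}}

```text
clock: 28.72
position: [0.5389, 0.092, 0.3363]
ee_rot: [-1.027, 1.303, 1.082]
force: [0.6, -0.5, -0.7]
width: 0.546
```

>>> {"name": "arm_command", "arguments": {"motion": [[40,1.5,-28,-30.5,3,0.5,3],[40,0.5,-29.5,-29.5,2.5,0,3],[40,-0.5,-31,-28.5,2.5,0,3.5],[40,0,0,0,0,0,0],[40,0,0,0,0,0,0]]}}

```text
clock: 29.35
position: [0.601, -0.0144, 0.3265]
ee_rot: [-0.833, 1.468, 1.094]
force: [0.4, 0.1, -0.0]
width: 0.544
```

```bash
python3 -c "
from h import *
now();z=.170
plan([(40,G+.0006*U-.0012*V+[0,0,.09],Rt(-20,-11))],vmax=40)"
```

```text
t 29.35 grasp [ 0.5722 -0.0048  0.1705] f [-0.181  0.061 -0.982] jaw [ 0.339  0.941 -0.004] F [ 0.4  0.1 -0. ] w 49.9 q [-0.15  0.53  0.17  1.65 -0.16  1.16  1.3 ]
[[40,26.4,-5.0,-1.0,0.0,-0.1,-0.0],[40,26.3,-5.0,-1.1,0.1,-0.1,-0.0],[40,26.4,-5.0,-1.1,0.0,-0.1,-0.0]]
end [ 0.5995 -0.0175  0.246 ] [-0.8283  1.4641  1.0936]
```

>>> {"name": "arm_command", "arguments": {"motion": [[40,26.5,-5,-1,0,0,0],[40,26.5,-5,-1,0,0,0],[40,26.5,-5,-1,0,0,0],[40,0,0,0,0,0,0],[40,0,0,0,0,0,0]]}}

```text
clock: 29.98
position: [0.5998, -0.017, 0.2472]
ee_rot: [-0.835, 1.466, 1.093]
force: [-0.6, -0.2, -1.3]
width: 0.54
```

```bash
python3 -c "
from h import *
now();faces([70,22,0]);faces([70,22,0])
plan([(40,G+.0006*U-.0012*V+[0,0,.0655],Rt(-20,-11))],vmax=15)"
```

```text
t 29.98 grasp [ 0.5712 -0.0073  0.0911] f [-0.18   0.061 -0.982] jaw [ 0.338  0.941 -0.004] F [-0.6 -0.2 -1.3] w 49.6 q [-0.14  0.61  0.15  1.72 -0.18  1.    1.33]
70 84 x 40.6 y 0.6 0.6 slope -0.038 topz 90.4
22 80 x 39.9 y 1.3 0.3 slope -0.028 topz 42.6
0 65 x 40.1 y 0.8 1.6 slope -0.021 topz 21.5
70 73 x 41.1 y 0.4 0.4 slope -0.034 topz 90.7
22 70 x 40.3 y 1.1 0.5 slope -0.004 topz 42.8
0 64 x 40.1 y 1.5 1.4 slope -0.04 topz 21.1
[[40,12.8,-2.3,-0.0,0.1,-0.1,0.1],[40,12.8,-2.0,-0.0,0.1,-0.1,0.0]]
end [ 0.5995 -0.0173  0.2216] [-0.8287  1.465   1.0917]
```

>>> {"name": "arm_command", "arguments": {"motion": [[40,12.5,-2,0.2,0,0,0],[40,12.5,-2,0.2,0,0,0],[40,0,0,0,0,0,0],[40,0,0,0,0,0,0]]}}

```text
clock: 30.58
position: [0.5987, -0.0173, 0.2201]
ee_rot: [-0.833, 1.468, 1.093]
force: [0.6, 0.7, -0.4]
width: 0.546
```

```bash
python3 -c "
from h import *
now();faces([44,22,0]);faces([44,22,0])"
```

```text
t 30.57 grasp [ 0.5698 -0.0077  0.0641] f [-0.182  0.061 -0.981] jaw [ 0.339  0.941 -0.005] F [ 0.6  0.7 -0.4] w 50.1 q [-0.13  0.65  0.14  1.74 -0.18  0.95  1.33]
44 74 x 39.4 y -0.0 -0.5 slope -0.04 topz 64.9
22 75 x 40.1 y -0.3 -0.4 slope -0.04 topz 44.0
0 66 x 40.0 y 1.2 0.8 slope -0.033 topz 21.2
44 77 x 39.3 y 0.0 -0.6 slope -0.033 topz 65.5
22 75 x 40.0 y -0.6 -0.4 slope -0.017 topz 43.2
0 71 x 39.9 y 1.4 0.6 slope -0.029 topz 21.3
```

>>> {"name": "arm_command", "arguments": {"motion": [[40,0,-0.7,0.7,0,0,0],[40,0,0,0,0,0,0],[62,0,0,0,0,0,0],[62,0,0,0,0,0,0],[62,0,0,0,0,0,0]]}}

```text
clock: 31.3
position: [0.5998, -0.0169, 0.2207]
ee_rot: [-0.833, 1.468, 1.093]
force: [0.1, -0.9, 0.9]
width: 0.675
```

>>> {"name": "arm_command", "arguments": {"motion": [[62,0,0,0,0,0,0],[62,-20,0,0,0,0,0],[62,-50,0,0,0,0,0],[62,-55,-30,0,0,0,0],[62,-55,-30,0,0,0,0]]}}

```text
clock: 31.92
position: [0.6882, -0.048, 0.3878]
ee_rot: [-0.834, 1.467, 1.093]
force: [2.0, 1.0, -1.1]
width: 0.678
```

>>> {"name": "arm_command", "arguments": {"motion": [[62,0,55,0,0,0,0],[62,0,60,0,0,0,0],[62,0,60,0,0,0,0],[62,0,60,0,0,0,0],[62,0,0,0,0,0,0]]}}

```text
clock: 32.55
position: [0.4674, 0.032, 0.4317]
ee_rot: [-0.835, 1.466, 1.096]
force: [1.2, 0.5, 1.1]
width: 0.675
```

```bash
python3 -c "
from h import *
now();faces([44,22,0]);faces([44,22,0])
a=get_image('scene');b=get_image('top');P=cloud(b)
k=(np.hypot(P[...,0]-.56,P[...,1]+.235)<.04)&(P[...,2]>.02)&(P[...,2]<.06);print('cup',k.sum(),P[k].mean(0) if k.any() else '')
t=(np.hypot(P[...,0]-.57,P[...,1]+.006)<.07)&(P[...,2]>.06)&(P[...,2]<.072);print('pile top',t.sum(),rect(P[t]) if t.any() else '')
x=cv2.resize(a['frame'][180:270,200:340],None,fx=5,fy=5,interpolation=cv2.INTER_CUBIC)[...,::-1];cv2.imwrite('pics/s5.png',x);save(b,'t5.png',s=1.2)
print([(r['point'],r['p']) for t in('lube_bottle','grease_jar','hex_driver') for r in pinpoint('top',t)[:1]])"
```

```text
t 32.55 grasp [0.4387 0.0418 0.2756] f [-0.181  0.061 -0.982] jaw [ 0.336  0.942 -0.003] F [1.2 0.5 1.1] w 62.0 q [-0.27  0.21  0.15  1.84 -0.12  1.27  1.15]
44 78 x 40.1 y 0.5 0.8 slope -0.025 topz 64.8
22 72 x 40.0 y -0.7 0.0 slope 0.013 topz 43.1
0 65 x 39.9 y 1.3 1.0 slope -0.039 topz 21.7
44 73 x 40.3 y 0.5 0.7 slope -0.014 topz 64.7
22 62 x 40.4 y -0.5 -0.3 slope -0.016 topz 43.0
0 69 x 39.9 y 1.2 0.2 slope -0.022 topz 22.0
cup 275 [ 0.55749717 -0.23084615  0.03364273]
pile top 0 
[([0.7494, -0.0609, 0.0053], 0.59)]
```

View pics/s5.png

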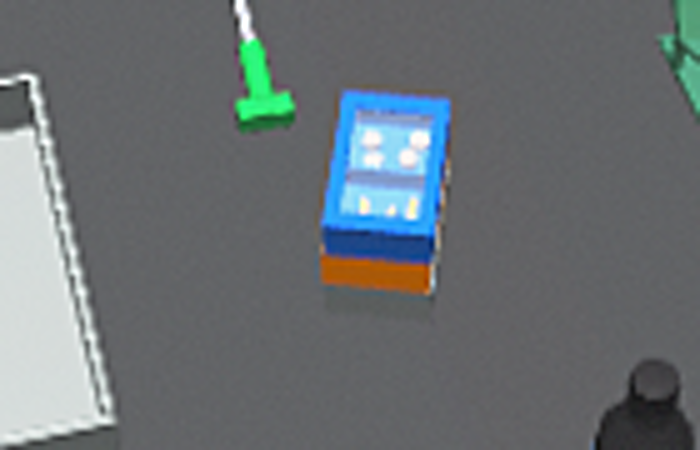

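View pics/t5.png

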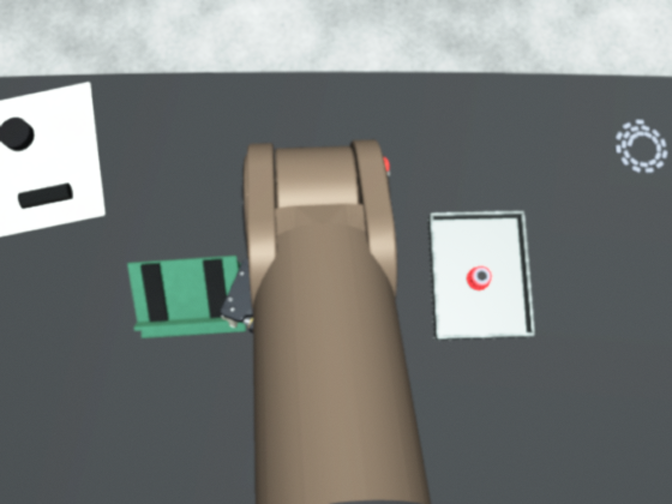

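The crop shows blue on orange on grey at about (385,190), square and nearly flush; the driver and bottle are where they were. The top view shows the cup standing in the tray at (480,278) and the rack empty. I'm handing in.

```bash
python3 -c "
from h import *
get_image('scene');print([(t,np.round(r['point'],3),round(r['p'],2)) for t in('lube_bottle','grease_jar','hex_driver') for r in pinpoint('scene',t)[:1]])
print(arm.sign_off())"
```

```text
[('lube_bottle', array([ 0.746,  0.064, -0.002]), 0.83), ('hex_driver', array([ 0.422, -0.042, -0.   ]), 0.48)]
the job is handed in; nothing more can be done
None
```

The job is handed in: the red cup stands upright in the tray, and the blue, orange and grey cases form one square pile. The gripper was open and clear of everything, at about 33 s of the 64 s allowed.

**Last checks, against the 5 mm limit:**

| Pair | Lengthwise | Widthwise |
|---|---|---|
| Blue on orange | about 0 mm | about 1 mm |
| Orange on grey | about 0 mm | 1–2 mm |

- **Level and square:** layer heights were about 21–22 mm apart, and the lengthwise axes agreed within roughly 3 degrees.
- **Grey case:** it measured within about 1 mm of where it was early on.
- **Bottle and driver:** the network's positions for both were within 2 mm of the start.
- **Jar:** the last scene query did not find it. The top camera had just placed it within about 3 mm of its start.

**What went wrong on the way:**
- **Joint limit:** the first approach to the rack ran a joint to its limit. My first half turn of the gripper went the wrong way, so I had to unwind the arm.
- **Changed grip:** I gripped the cases about 11 degrees off square to their faces and turned that angle out when placing them.
- **Orange nudged:** its widthwise reading shifted by 1–2 mm when the blue case went on, so I may have nudged it.
- **Missing top check:** the arm hid the pile from the top camera, so the final pile numbers come from the scene camera only.

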